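Turn the sprung notions carousel to the marked jar and hold it

ROBOT

A 7-joint arm with a two-finger parallel gripper is mounted at the origin on the work surface. World frame = base frame: x ahead of the robot, y to its left, z up, the work surface at z = 0. Lengths are in m, angles in rad, forces in N, time in s.
With the tool pointing down it reaches from about 0.425 to 0.875 m from the base axis. Payload 8.4 kg.
Tool frame: the origin (TCP) lies at the very end of the fingers, on their centre line; the grasp point (between the pads) lies 19 mm behind it; z points along the fingers, y is the line along which they close (so a half turn about z gives the same grasp; the last joint's range is limited). The gripper opens to 87 mm and grips with 3 to 60 N. Pads are 19 mm wide; open, the fingers measure 117 mm over their backs; the gripper's body (75 mm by 190 mm) begins 51 mm behind the grasp point.
Start: joints at [1.232, 0.333, 0.04, 1.465, -0.013, 1.343, -0.059], TCP at [0.154, -0.631, 0.223] pointing down, gripper open.
Joint ranges: [-2.58, 2.58], [-0.38, 2.09], [-1.3, 1.39], [0.25, 2.4], [-1.5, 4.64], [0.08, 2.09], [-2.65, 2.65]. Speed limits (rad/s): [2.22, 2.22, 2.79, 2.79, 3.14, 3.14, 3.14].

INTERFACE

Orientations are given as a unit quaternion [w, x, y, z].
In Python, from station import ctrl gives the robot as it stands.
- The arm moves only by the shell command python3 -m jog 'ROWS' [FORCE]. ROWS is JSON, a list of rows, each a list of 7 numbers: the gripper command: -1 is shut, 1 is fully open, values between are in proportion, then the shift along the world's x, y, z in cm, then the turn, a rotation vector about the world's x, y, z in rad. In form: [[gripper, tx, ty, tz, ax, ay, az], ...]. A call has 1 to 20 rows; each row shifts and turns the commanded pose from where the row before left it; what a row does not reach is not made up. A row lasts 1/12 s, in which the tool goes at most 41.7 mm and 7.16 degrees, less where a joint would pass 70% of its speed; a pose out of reach is approached as far as the arm can. A call is refused whole if a number of a shift passes 4.17 or a number of a turn 0.125, either way. A call with a gripper value outside its range is refused whole. The fingers move at their own pace and stop on an object; FORCE is the grip in N (left out, the last holds). Time passes only in rows, so rows that do not move let the fingers close. It gives the time, the measured TCP pose, the force, the opening and the grip force at its end, in the units of the state.
- ctrl.sense(): the state, without advancing time (a new reading comes with each control period).
- ctrl.capture(name): name is "side" or "top" or "wrist"; returns the picture (400x640x3 uint8, red, green, blue); there is no depth.
- ctrl.camera_params(name): a dict with "fx", "fy", "cx", "cy" (pixels), "R" (3x3) and "t" (3): a world point X has camera coordinates R X + t. Camera axes: x right, y down, z forward; pixel columns grow to the right and rows downward; lengths in m; the calibration is good to about 2 mm. A picture is of the moment at which its call begins: read the wrist's pose just before it. camera_params takes no time and is no camera call; for the wrist camera it gives the pose at the moment of the call.
- ctrl.finish_job(): hands the job in; it is judged then, once.
The state is a dict: "time": time; "joint_pos": joint angles; "qvel": joint speeds; "effort": joint torques, N m; "tool_pos": TCP position; "orientation": TCP orientation; "force": force on the tool from outside, world axes, zero at the start; "wrist_torque": the same for the moment, N m; "width": finger opening in m; "grip_force": force on a finger pad.
Only numpy, scipy, OpenCV 4.12 (cv2) and the standard library are available. Lean on these libraries where they do the work, as an engineer would, in place of code of your own. Each camera call takes 0.05 s, during which the arm holds its last target. There are 200 camera calls.

TASK

Take the upright wooden peg of the spring-loaded notions carousel and turn the carousel gently with it until the marked jar (red lid with a white dot) stands squarely at the brass pointer of the base. Finish while still holding the peg so that the carousel stays still there: its spring pulls it back if you let go, and it must not fly back. Keep the gripper off the jars, leave all four seated in their cups, and leave the spools, pin tin and scissors where they are.

Things in the scene. Friction and masses are not known exactly. Their poses are not given: they have to be found in the camera images.
- carousel (a joint): turning angle of the round wooden turntable (250 mm diameter, its upper face 40 mm above the table) on the fixed base. 0 = at rest against its stop, as it starts; it turns only counter-clockwise seen from above, the value growing to 2.6 rad at the far stop. A spring always pulls it back towards 0: about 0.16 N m at 0, rising to 0.37 N m at 2.6 (1.5 to 3.5 N at the peg); released, it swings back. The four jar cups come to the pointer at 0.6, 1.2, 1.8 and 2.4 rad.
- base: fixed dark steel base of the carousel, standing on the table, turned by up to 0.35 rad either way; origin on the turning axis at table height, z up, its own -x points to its front, where the brass pointer is
- axis (a point): point on the vertical turning axis at the height of the turntable's upper face (40 mm)
- front_mark (a point): point fixed to the base, not turning: 75 mm from the axis towards the pointer, at the height of a jar's underside (40 mm). A jar stands at the pointer when its origin is here; the cups' centres are 75 mm from the axis
- pointer_tip (a point): inner tip of the brass arrow on the base, 133 mm from the axis at its front, 50 mm above the table; it points at the axis
- peg: upright round wooden turning peg on the turntable, free to spin about its own axis like a crank handle, 18 mm diameter, 115 mm tall (a 28 mm collar round its lowest 12 mm), 105 mm from the turning axis; at joint value 0 it stands 0.7 rad counter-clockwise (seen from above) from the pointer's direction, and it moves away from the pointer as the joint grows; origin at its foot, 40 mm above the table. It reaches 50 mm higher than the jar lids.
- peg_top (a point): centre of the peg's top end, 155 mm above the table
- jar_red: the marked jar: closed cylindrical glass jar, 36 mm diameter, 65 mm high, about 80 g, red lid 37 mm across with a 16 mm white dot on top; stands loose in one of the four cups of the carousel (14 mm deep, 1.5 mm play all round), which cup varies; origin at the centre of its underside, z up
- jar_black: closed cylindrical glass jar, 36 mm diameter, 65 mm high, about 80 g, black lid 37 mm across; stands loose in one of the four cups of the carousel (14 mm deep, 1.5 mm play all round), which cup varies; origin at the centre of its underside, z up
- jar_white: closed cylindrical glass jar, 36 mm diameter, 65 mm high, about 80 g, white lid 37 mm across; stands loose in one of the four cups of the carousel (14 mm deep, 1.5 mm play all round), which cup varies; origin at the centre of its underside, z up
- jar_blue: closed cylindrical glass jar, 36 mm diameter, 65 mm high, about 80 g, blue lid 37 mm across; stands loose in one of the four cups of the carousel (14 mm deep, 1.5 mm play all round), which cup varies; origin at the centre of its underside, z up
- spool_magenta: spool of magenta thread standing loose, 48 mm diameter, 55 mm high; origin at the centre of its underside; leave alone
- spool_green: spool of green thread standing loose, 48 mm diameter, 55 mm high; origin at the centre of its underside; leave alone
- pin_tin: loose flat metal pin tin, 70 mm diameter, 22 mm high; origin at the centre of its underside; leave alone
- scissors: loose scissors lying flat, about 210 mm long, 12 mm thick, origin at the pivot on the table, blades to its +x; leave alone
Not all that is in view belongs to the job. Leave any purple or turquoise look-alike of the jar_red alone.

How it is judged:
By the outcome, as a careful person would: the job done as asked, in the order asked, and still so for the second after the job is handed in, while the arm keeps its last pose, push and grip.
It also fails if it takes over 38 s, if anything falls off the work surface, if the arm or the gripper's body presses on something with over 40 N, if the wrist force passes 120 N, or if a joint passes its speed limit or range.

## Working session

There is one attempt and no reset: what is moved stays moved. The work goes in short steps, Python scripts to look and compute and a shell command to move; the robot and the scene stay as the last step left them, time stands still between calls to the robot, and variables do not carry over. Pictures are saved under pics/ and viewed, at most 10 in all, crops included, and the job is handed in when it is done.

```bash
mkdir -p pics; python3 - <<'E'
from station import ctrl
import cv2
s=ctrl.sense(); print({k:s[k] for k in ('time','tool_pos','orientation','force','width')})
for n in ('top','side'):
    p=ctrl.camera_params(n); print(n,p)
    cv2.imwrite(f'pics/{n}0.png',cv2.cvtColor(ctrl.capture(n),cv2.COLOR_RGB2BGR))
E
```

```text
{'time': 0.0, 'tool_pos': array([ 0.1542774 , -0.63095387,  0.2216657 ]), 'orientation': array([-7.80216744e-04,  9.92817909e-01,  1.19632654e-01, -1.37140245e-04]), 'force': array([-0.00516512, -0.08494579, -0.18310903]), 'width': 0.08684965978320669}
top {'fx': 495.8850473682279, 'fy': 495.8850473682279, 'cx': 316.0309935049466, 'cy': 198.71611169843902, 'R': array([[ 0.00203118, -0.99998607, -0.00487077],
       [-0.98908721, -0.00129145, -0.14732554],
       [ 0.1473172 ,  0.00511686, -0.98907606]]), 't': array([-0.02075264,  0.5371399 ,  1.43240641])}
side {'fx': 369.1138166236277, 'fy': 369.1138166236277, 'cx': 318.5192245274206, 'cy': 197.22623521687677, 'R': array([[-0.99648198, -0.08156703, -0.01924772],
       [-0.04150745,  0.67985797, -0.7321682 ],
       [ 0.0728065 , -0.7287935 , -0.68085185]]), 't': array([0.50994882, 0.10199573, 1.00145626])}
```

View pics/top0.png

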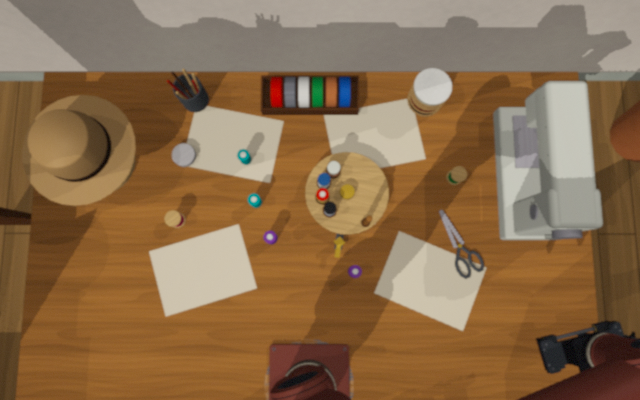

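View pics/side0.png

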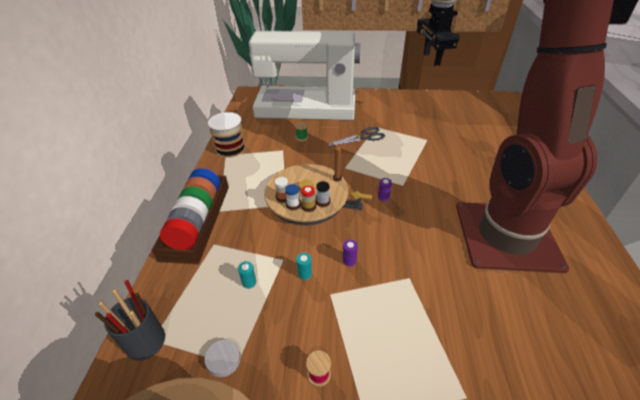

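The top view shows the turntable near (347,193), peg (367,220) and pointer (340,240). Clockwise from the pointer stand black (330,209), red with dot (322,195), blue (324,180) and white (334,168). Red is therefore in the second cup, so the target is 1.2 rad.

```bash
cat > h.py <<'E'
import numpy as np, cv2
from station import ctrl
def ray(n,uv,z,p=None):
    p=p or ctrl.camera_params(n); R,t=np.array(p['R']),np.array(p['t'])
    d=R.T@np.array([(uv[0]-p['cx'])/p['fx'],(uv[1]-p['cy'])/p['fy'],1]); c=-R.T@t
    return c+d*(z-c[2])/d[2]
def proj(n,X,p=None):
    p=p or ctrl.camera_params(n); v=np.array(p['R'])@np.array(X)+p['t']
    return np.array([p['fx']*v[0]/v[2]+p['cx'],p['fy']*v[1]/v[2]+p['cy']])
E
python3 - <<'E'
from h import *
for n,uv,z in [('ctr',(347,193),.04),('peg',(367,220),.155),('tip',(340,235),.05),('black',(330,209),.105),('red',(322.5,195),.105),('blue',(324,180),.105),('white',(334,168),.105)]:
    print(n,ray('top',uv,z))
im=cv2.imread('pics/top0.png')[140:265,285:410]
cv2.imwrite('pics/c1.png',cv2.resize(im,None,fx=4.8,fy=4.8,interpolation=cv2.INTER_CUBIC))
E
```

```text
ctr [ 0.55443209 -0.11187388  0.04      ]
peg [ 0.46176377 -0.15895112  0.155     ]
tip [ 0.42879026 -0.09000364  0.05      ]
black [ 0.49811609 -0.05973681  0.105     ]
red [ 0.53814178 -0.03853466  0.105     ]
blue [ 0.58143914 -0.04280687  0.105     ]
white [ 0.61638465 -0.071432    0.105     ]
```

View pics/c1.png

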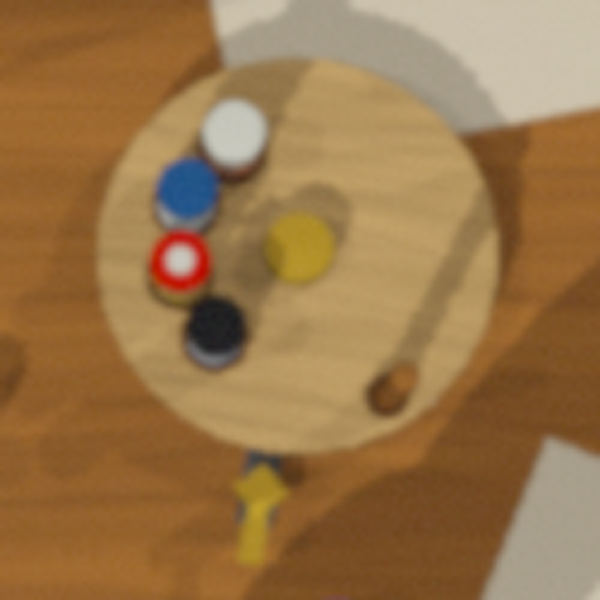

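```bash
python3 - <<'E'
from h import *
from scipy.optimize import least_squares
P=ctrl.camera_params('top')
c=lambda u,v:(285+u/4.8-.4,140+v/4.8-.4)
# (r, angle ccw from pointer, z, pixel)
obs=[(0,0,.04,c(298,255)),(.105,.7,.155,c(403,377)),(.133,0,.05,c(264,460)),(.075,-.6,.105,c(216,325)),(.075,-1.2,.105,c(181,260)),(.075,-1.8,.105,c(188,189)),(.075,-2.4,.105,c(234,131))]
def pt(q,r,a,z): a=np.pi+q[2]+a; return np.array([q[0]+r*np.cos(a),q[1]+r*np.sin(a),z])
f=lambda q:np.concatenate([proj('top',pt(q,r,a,z),P)-uv for r,a,z,uv in obs])
s=least_squares(f,[.555,-.11,0],loss='soft_l1'); q=s.x
print(q,f(q).reshape(-1,2).round(2)); np.save('q.npy',q)
for v in np.arange(0,1.21,.1): print(round(v,1),pt(q,.105,.7+v,.155).round(4))
E
```

```text
[ 0.55675714 -0.11077422 -0.16675947] [[-0.06 -0.5 ]
 [ 0.33  0.19]
 [-0.04  0.66]
 [ 0.04  0.07]
 [-0.23  0.04]
 [-0.2  -0.44]
 [ 0.14 -0.03]]
0.0 [ 0.4663 -0.1641  0.155 ]
0.1 [ 0.4721 -0.1729  0.155 ]
0.2 [ 0.4787 -0.181   0.155 ]
0.3 [ 0.4861 -0.1885  0.155 ]
0.4 [ 0.4943 -0.1951  0.155 ]
0.5 [ 0.503 -0.201  0.155]
0.6 [ 0.5123 -0.2059  0.155 ]
0.7 [ 0.522  -0.2098  0.155 ]
0.8 [ 0.532  -0.2128  0.155 ]
0.9 [ 0.5424 -0.2148  0.155 ]
1.0 [ 0.5528 -0.2157  0.155 ]
1.1 [ 0.5633 -0.2156  0.155 ]
1.2 [ 0.5737 -0.2144  0.155 ]
```

The fit is sub-pixel everywhere and matches the given sizes. Axis is at (0.557,-0.111), base yaw -0.167, and the peg top at (0.466,-0.164). Next I move above the peg.

```bash
python3 -m jog '[[1,1.56,2.33,0,0,0,0],[1,1.56,2.33,0,0,0,0],[1,1.56,2.33,0,0,0,0],[1,1.56,2.33,0,0,0,0],[1,1.56,2.33,0,0,0,0],[1,1.56,2.33,0,0,0,0],[1,1.56,2.33,0,0,0,0],[1,1.56,2.33,0,0,0,0],[1,1.56,2.33,0,0,0,0],[1,1.56,2.33,0,0,0,0],[1,1.56,2.33,0,0,0,0],[1,1.56,2.33,0,0,0,0],[1,1.56,2.33,0,0,0,0],[1,1.56,2.33,0,0,0,0],[1,1.56,2.33,0,0,0,0],[1,1.56,2.33,0,0,0,0],[1,1.56,2.33,0,0,0,0],[1,1.56,2.33,0,0,0,0],[1,1.56,2.33,0,0,0,0],[1,1.56,2.33,0,0,0,0]]'
python3 - <<'E'
from h import *
p=ctrl.camera_params('wrist'); im=ctrl.capture('wrist')
s=ctrl.sense(); print(s['tool_pos'],s['orientation'],s['force'],s['qvel'].round(3))
print('peg top expected',proj('wrist',[.4663,-.1641,.155],p),'foot',proj('wrist',[.4663,-.1641,.04],p))
cv2.imwrite('pics/w1.png',cv2.cvtColor(im,cv2.COLOR_RGB2BGR))
import pickle; pickle.dump(p,open('w1.pkl','wb'))
E
```

```text
time: 1.77
tool_pos: [0.4667, -0.1641, 0.2223]
orientation: [-0.0, 0.993, 0.12, -0.0]
force: [-0.5, 0.1, 0.4]
width: 0.087
grip_force: 0.0
[ 0.46964662 -0.15848669  0.22253109] [-1.02889954e-03  9.92465335e-01  1.22518501e-01  8.46693547e-04] [1.86059696 5.59018277 1.45032255] [ 0.025 -0.018  0.023  0.019 -0.02   0.003  0.13 ]
peg top expected [319.72660475 208.50554635] foot [319.65423431 180.28378625]
```

View pics/w1.png

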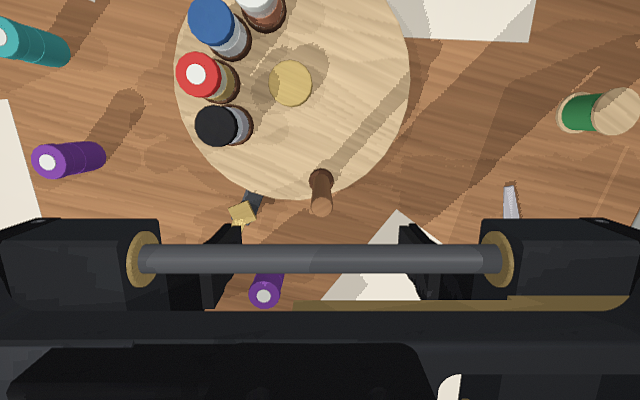

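The wrist view has the peg top at (321,208) against a predicted (320,208), so the peg is within 1 mm. The red dot shows at (196,75). I descend, stopping above lid height, and grip.

```bash
python3 -m jog '[[1,0,0,0,0,0,0],[1,0,0,-1,0,0,0],[1,0,0,-2,0,0,0],[1,0,0,-2,0,0,0],[1,0,0,-2,0,0,0],[1,0,0,-2,0,0,0],[1,0,0,-1.2,0,0,0],[1,0,0,-0.5,0,0,0],[1,0,0,0,0,0,0],[1,0,0,0,0,0,0]]' 25 && python3 -m jog '[[0,0,0,0,0,0,0],[-0.3,0,0,0,0,0,0],[-0.6,0,0,0,0,0,0],[-1,0,0,0,0,0,0],[-1,0,0,0,0,0,0],[-1,0,0,0,0,0,0],[-1,0,0,0,0,0,0],[-1,0,0,0,0,0,0],[-1,0,0,0,0,0,0],[-1,0,0,0,0,0,0]]' 30
```

```text
time: 2.65
tool_pos: [0.4665, -0.1658, 0.116]
orientation: [0.0, 0.993, 0.119, 0.0]
force: [1.3, 0.0, 0.7]
width: 0.0871
grip_force: 0.0
time: 3.48
tool_pos: [0.4663, -0.1654, 0.1155]
orientation: [-0.0, 0.993, 0.12, -0.0]
force: [0.6, -0.1, -0.5]
width: 0.028
grip_force: 0.0
```

```bash
python3 -m jog '[[-1,0,0,0,0,0,0],[-1,0,0,0,0,0,0],[-1,0,0,0,0,0,0],[-1,0,0,0,0,0,0],[-1,0,0,0,0,0,0],[-1,0,0,0,0,0,0]]' 30
```

```text
time: 3.98
tool_pos: [0.4664, -0.1656, 0.1156]
orientation: [0.0, 0.993, 0.12, 0.0]
force: [-0.5, -1.2, -1.4]
width: 0.0174
grip_force: 30.0
```

The peg is held (17.4 mm opening, 30 N). I turn it along the arc slowly, first to about 0.6 rad.

```bash
python3 -m jog '[[-1,0.1,-0.15,0,0,0,0],[-1,0.2,-0.3,0,0,0,0],[-1,0.28,-0.43,0,0,0,0],[-1,0.22,-0.27,0,0,0,0],[-1,0.22,-0.27,0,0,0,0],[-1,0.22,-0.27,0,0,0,0],[-1,0.25,-0.25,0,0,0,0],[-1,0.25,-0.25,0,0,0,0],[-1,0.25,-0.25,0,0,0,0],[-1,0.27,-0.22,0,0,0,0],[-1,0.27,-0.22,0,0,0,0],[-1,0.27,-0.22,0,0,0,0],[-1,0.29,-0.2,0,0,0,0],[-1,0.29,-0.2,0,0,0,0],[-1,0.29,-0.2,0,0,0,0],[-1,0.31,-0.16,0,0,0,0],[-1,0.31,-0.16,0,0,0,0],[-1,0.31,-0.16,0,0,0,0]]'
```

```text
time: 5.48
tool_pos: [0.5127, -0.2072, 0.1155]
orientation: [-0.0, 0.993, 0.12, -0.0]
force: [-2.3, 2.2, 2.3]
width: 0.0172
grip_force: 30.0
```

```bash
python3 -m jog '[[-1,0.32,-0.13,0,0,0,0],[-1,0.32,-0.13,0,0,0,0],[-1,0.33,-0.13,0,0,0,0],[-1,0.33,-0.1,0,0,0,0],[-1,0.33,-0.1,0,0,0,0],[-1,0.34,-0.1,0,0,0,0],[-1,0.34,-0.07,0,0,0,0],[-1,0.35,-0.07,0,0,0,0],[-1,0.35,-0.06,0,0,0,0],[-1,0.35,-0.03,0,0,0,0],[-1,0.35,-0.03,0,0,0,0],[-1,0.35,-0.03,0,0,0,0],[-1,0.35,0,0,0,0,0],[-1,0.35,0,0,0,0,0],[-1,0.3,0.02,0,0,0,0],[-1,0.2,0.02,0,0,0,0],[-1,0.1,0.01,0,0,0,0],[-1,0,0,0,0,0,0],[-1,0,0,0,0,0,0]]'
python3 - <<'E'
from h import *
P=ctrl.camera_params('top'); im=ctrl.capture('top'); w=ctrl.capture('wrist')
s=ctrl.sense(); q=np.load('q.npy'); d=s['tool_pos'][:2]-q[:2]
print(s['tool_pos'],s['force'],'r',np.hypot(*d),'joint est',np.unwrap([np.pi+q[2]+.7,np.arctan2(d[1],d[0])])[1]-(np.pi+q[2]+.7))
fm=[q[0]-.075*np.cos(q[2]),q[1]-.075*np.sin(q[2]),.105]
print('expected lid top',proj('top',fm,P),'wrist',proj('wrist',fm))
cv2.imwrite('pics/top2.png',cv2.resize(cv2.cvtColor(im,cv2.COLOR_RGB2BGR)[140:265,285:410],None,fx=4.8,fy=4.8,interpolation=cv2.INTER_CUBIC))
cv2.imwrite('pics/w2.png',cv2.cvtColor(w,cv2.COLOR_RGB2BGR))
E
```

```text
time: 7.07
tool_pos: [0.566, -0.2165, 0.1156]
orientation: [-0.0, 0.993, 0.12, 0.0]
force: [-2.3, 1.8, 3.4]
width: 0.0172
grip_force: 30.0
[ 0.56588815 -0.21650977  0.11556595] [-2.70531018  1.43962209  1.83633608] r 0.1061290820797052 joint est 1.1236991105450542
expected lid top [343.68947324 214.40553341] wrist [106.54924182 313.11255927]
```

View pics/top2.png

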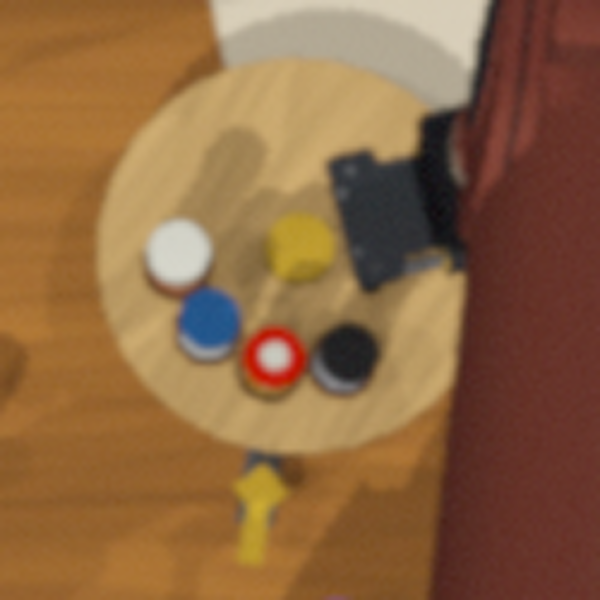

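View pics/w2.png

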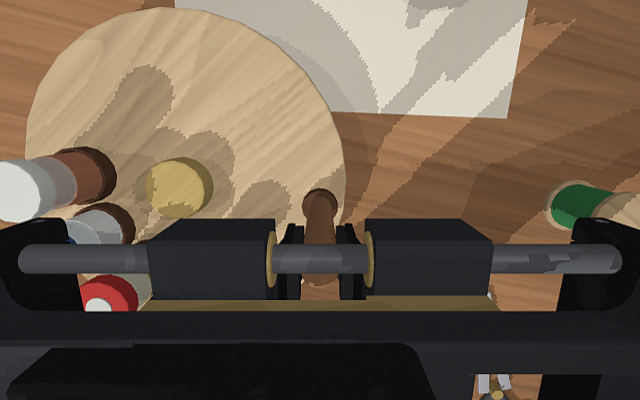

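The red dot sits at crop (274,357), while "squarely at the pointer" would be (284,359). That is about 0.075 rad short, agreeing with the 1.124 rad estimate from the TCP. I add about 8 mm.

```bash
python3 -m jog '[[-1,0.1,0.01,0,0,0,0],[-1,0.2,0.02,0,0,0,0],[-1,0.2,0.02,0,0,0,0],[-1,0.2,0.03,0,0,0,0],[-1,0.1,0.02,0,0,0,0],[-1,0,0,0,0,0,0],[-1,0,0,0,0,0,0],[-1,0,0,0,0,0,0],[-1,0,0,0,0,0,0]]'
cat > chk.py <<'E'
from h import *
from scipy.optimize import least_squares
P=ctrl.camera_params('top'); im=ctrl.capture('top'); s=ctrl.sense(); q=np.load('q.npy'); d=s['tool_pos'][:2]-q[:2]
print('TCP est',(np.arctan2(d[1],d[0])-(np.pi+q[2]+.7))%(2*np.pi),'r',np.hypot(*d),s['force'])
a=im.astype(int)
def cen(img):
    b=img.astype(int)[140:265,285:390]; m=(b[...,0]>130)&(b[...,1]<70)&(b[...,2]<70)
    n,l,st,c=cv2.connectedComponentsWithStats(cv2.morphologyEx(m.astype(np.uint8),cv2.MORPH_CLOSE,np.ones((5,5))))
    k=1+np.argmax(st[1:,4]); return c[k]+[285,140],st[k,4]
im0=cv2.cvtColor(cv2.imread('pics/top0.png'),cv2.COLOR_BGR2RGB)
for n,i in (('start',im0),('now',im)):
    uv,ar=cen(i); X=ray('top',uv,.105,P); e=X[:2]-q[:2]
    print(n,uv,ar,'r',np.hypot(*e),'joint',1.2+np.angle(np.exp(1j*(np.arctan2(e[1],e[0])-np.pi-q[2]))))
cv2.imwrite('pics/top3.png',cv2.resize(cv2.cvtColor(im,cv2.COLOR_RGB2BGR)[140:265,285:410],None,fx=4.8,fy=4.8,interpolation=cv2.INTER_CUBIC))
E
python3 chk.py
```

```text
time: 7.92
tool_pos: [0.574, -0.2155, 0.1156]
orientation: [-0.0, 0.993, 0.12, 0.0]
force: [-2.7, 2.3, 3.1]
width: 0.0172
grip_force: 30.0
TCP est 1.2001327883025432 r 0.1060814939325667 [-3.13304374  1.65259037  2.25885768]
start [322.45348837 194.23255814] 86 r 0.07420899825963105 joint 0.01893906882930385
now [343.77777778 214.45555556] 90 r 0.07509897794579419 joint 1.2035723746954154
```

View pics/top3.png

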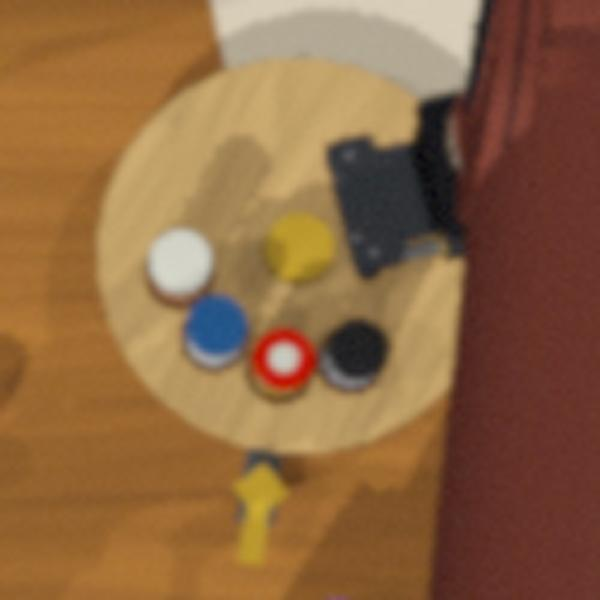

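The red dot (284,358) is now on the axis–pointer line. The TCP and the dot both give about 1.20 rad, and travel from rest gives about 1.187, so I nudge 0.6 mm to split the difference, settle and hand in.

```bash
python3 -m jog '[[-1,0.06,0.01,0,0,0,0],[-1,0,0,0,0,0,0],[-1,0,0,0,0,0,0],[-1,0,0,0,0,0,0],[-1,0,0,0,0,0,0],[-1,0,0,0,0,0,0],[-1,0,0,0,0,0,0],[-1,0,0,0,0,0,0]]' && python3 chk.py && python3 -c "
from station import ctrl
print(ctrl.finish_job())"
```

```text
time: 8.63
tool_pos: [0.5746, -0.2154, 0.1156]
orientation: [-0.0, 0.993, 0.12, 0.0]
force: [-3.0, 1.7, 3.4]
width: 0.017
grip_force: 30.0
TCP est 1.2061003009750006 r 0.10611836988440716 [-2.72845192  1.20620949  3.65959799]
start [322.45348837 194.23255814] 86 r 0.07420899825963105 joint 0.01893906882930385
now [343.91566265 214.48192771] 83 r 0.07511022603263542 joint 1.208836475645708
the job is handed in; nothing more can be done
None
```

I turned the carousel to about 1.2 rad, so the red-lidded jar stands at the brass pointer, and handed the job in at about 8.7 s with the peg still gripped at 30 N; all four jars looked seated in the last picture I viewed, but I did not check the spools, tin and scissors again.

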